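Seat the check weight in the three-point nest of the scale-check stand

TASK

For the daily scale check, stand the steel check weight upright on the bare part of the scale-check stand's plate and nudge it along the fence, past the sprung plunger, into the nest until it is fully home: touching the fence, the tip of the stop screw and the plunger all at once. Nobody measured how far the screw is set, so feel your way: 7 to 9 N seats it, and the stop must never take more than 13 N, nor the robot itself press on the stand with more than 20 N. Let go, leave the weight standing there, and leave the other things on the counter alone.

Things in the scene. Friction and masses are not known exactly. Their poses are not given: they have to be found in the camera images.
- weight_middle (a point): middle of the check weight, a loose plain steel cylinder 44 mm in diameter and 36 mm tall with a thin neck (13 mm) and on it a knob (22 mm in diameter, from 50 to 64 mm above the underside) to lift it by; 0.24 to 0.39 kg; the point lies on its axis 32 mm above its underside; z is its axis
- check_weight: the same check weight; origin at the centre of its underside
- stand: scale-check stand, fixed: slippery grey plate 160 mm (its x, the way the weight is pushed) by 120 mm (its y), top 12 mm above the counter; origin under its centre at counter height. A dark bracket (18 by 22 mm, 38 mm high above the plate, at x 2, y +50 mm) carries the plunger. The plate is bare from x -80 to -10, left of the fence
- seat (a point): point on the plate's top under the centre of a weight that is fully home, give or take 6 mm along x (see stop); x 15, y 0 mm of the stand, axes as the stand's. The fence touches a seated weight on its -y side, the stop on its +x side, the plunger on its +y side, a little behind. A weight set down at x -45, y +3 mm from here stands clear of all and can be pushed straight along +x
- fence: fixed slippery steel-grey bar along the stand's x, 22 mm high, 10 mm thick; its guiding face is 22 mm to the -y side of the seat and runs from 55 mm before the seat to 30 mm beyond; its near end flares outwards. Origin at its middle on the plate (5 mm behind the face, 15 mm before the seat)
- stop: fixed dark block (14 by 24 mm, 36 mm high, centre 51 mm beyond the seat along x; origin under it on the plate) with a rigid adjusting screw through it towards the weight, 24 mm above the plate, ending in a 12 mm ball. The screw may stand anywhere over 12 mm: a weight that touches it is between 6 mm short of the seat point and 6 mm beyond. Its setting is not measured: feel for it
- plunger: sprung rod with a 12 mm slippery white ball nose, 24 mm above the plate; origin at the ball's centre; slides along its x axis, which points back to the bracket, at 100 degrees from the stand's x. Right out, it is some 4 mm in a seated weight's way: no weight can be lowered straight in. Yields at 1.5 N plus 0.3 N per mm, 12 mm at most. It clamps the weight to the fence where it is, and as a rule does not pull it up to the stop. Getting past takes 3 to 12 N
- spice_jar: bystander: round glass spice jar with a black cap, 41 mm across, 105 mm tall; origin at the centre of its underside; leave alone
- mustard_pot: bystander: small white pot with a red lid, 61 mm across, 48 mm tall; origin at the centre of its underside; leave alone
- pepper_pot: bystander: small white pot with a black lid, 55 mm across, 62 mm tall; origin at the centre of its underside; leave alone
- orange: bystander: orange, 74 mm across, 64 mm tall; origin at the centre of its underside; leave alone
- stirrer_pot: bystander: grey-white beaker of wooden stirrers, 70 mm across, 145 mm tall; origin at the centre of its underside; leave alone
- sauce_cup: bystander: low clear sauce cup, 69 mm across, 36 mm tall; origin at the centre of its underside; leave alone
There are look-alikes about, which are no part of the job. What is shaped like the check_weight but purple is not meant.

How it is judged:
By the outcome, as a careful person would: the job done as asked, in the order asked, and still so for the second after the job is handed in, with the robot touching nothing.
It also fails if it takes over 59 s, if anything falls off the work surface, if the arm or the gripper's body presses on something with over 40 N, if the wrist force passes 120 N, or if a joint passes its speed limit or range.

ROBOT

A 7-joint arm with a two-finger parallel gripper is mounted at the origin on a cart in front of the work surface, level with it; the furniture and walls round the work are solid. World frame = base frame: x ahead of the robot, y to its left, z up, the work surface at z = 0. Lengths are in m, angles in rad, forces in N, time in s.
With the tool pointing down it reaches from about 0.425 to 0.875 m from the base axis. Payload 4.7 kg.
Tool frame: the origin (TCP) lies midway between the tips of the shut fingers; the grasp point (between the pads) lies ctrl.grasp_offset behind it (ctrl.grasp_offset is the distance from the TCP to the grasp point, in m); z points along the fingers, y is the line along which they close (so a half turn about z gives the same grasp; the last joint's range is limited). The gripper opens to 87 mm and grips with 3 to 60 N. Pads are 19 mm wide; open, the fingers measure 117 mm over their backs; the gripper's body (75 mm by 190 mm) begins 51 mm behind the grasp point.
Start: joints at [-1.312, 0.321, -0.07, 1.45, 0.023, 1.371, -0.057], TCP at [0.158, 0.631, 0.201] pointing down, gripper open.
Joint ranges: [-2.86, 2.86], [-0.3, 2.09], [-1.38, 1.24], [0.06, 2.45], [-1.56, 4.7], [0.09, 2.05], [-2.69, 2.69]. Speed limits (rad/s): [2.57, 2.57, 3.14, 3.14, 3.14, 3.14, 3.14].

INTERFACE

Orientations are given as a rotation vector (axis times angle).
In Python, from bench import ctrl gives the robot as it stands. The module is installed in compiled form; this text tells all that it offers.
- The arm moves only by the tool jog_arm, never from a script. Its argument "moves" is one flat list of numbers, 7 for each row, row after row: the shift along the tool's x, y, z in units of 30 cm (1.0 is 30 cm), then the turn, a rotation vector about the tool's x, y, z in units of 60 degrees (1.0 is 60 degrees), then the gripper's target within -1 to 1 (fully open at 1, half-way at 0, shut at -1). In form: [x, y, z, wx, wy, wz, fingers, x, y, z, wx, wy, wz, fingers, ...]. A call has exactly 8 rows; each row is the pose to reach, as a shift and turn from the pose commanded when the call began, along the tool's axes at that moment; what a row does not reach only later rows make up. A row lasts 1/8 s, in which the tool goes at most 62.5 mm and 10.7 degrees, less where a joint would pass 70% of its speed; a pose out of reach is approached as far as the arm can. A call with a number of a shift or a turn outside -1 to 1 is refused whole. A call with a gripper value outside its range is refused whole. The fingers move at their own pace and stop on an object; "newtons" is the grip in N (left out, the last holds). Time passes only in rows, so rows that repeat a pose let the fingers close, or fill a call up. It gives the time, the measured TCP pose, the force, the opening and the grip force at its end, in the units of the state.
- ctrl.get_state(): the state, without advancing time (a new reading comes with each control period).
- ctrl.get_image(name): name is "side" or "top" or "wrist"; returns a dict with "pixels" (480x640x3 uint8, red, green, blue), "fx", "fy", "cx", "cy" (pixels), "xyz" and "rotation" of the camera in the world; the wrist camera has in their place "tool_from_camera" (4x4, takes a point from camera to tool coordinates, whose origin is the TCP and whose axes are the flange's). Camera axes: x right, y up, looking along -z (the intrinsics and any distortion apply to the point x, -y, -z); pixel columns grow to the right and rows downward; lengths in m; the calibration is good to about 2 mm. The wrist camera is an equidistant fisheye: a pixel r from the principal point sees the ray r / f radians off the axis. A picture is of the moment at which its call begins: read the wrist's pose just before it. There is no depth.
- ctrl.close_job(): hands the job in; it is judged then, once.
The state is a dict: "time": time; "joint_positions": joint angles; "qd": joint speeds; "joint_torque": joint torques, N m; "position": TCP position; "tool_rot": TCP orientation; "ft_force": force on the tool from outside, world axes, zero at the start; "torque": the same for the moment, N m; "grip_width": opening from 0.0 (shut) to 1.0 (fully open); "grip_force": force on a finger pad.
Only numpy, scipy, OpenCV 4.12 (cv2) and the standard library are available. Lean on these libraries where they do the work, as an engineer would, in place of code of your own. Each camera call takes 0.05 s, during which the arm holds its last target. There are 200 camera calls.

## Working session

There is one attempt and no reset: what is moved stays moved. The work goes in short steps, Python scripts to look and compute and a tool call to move; the robot and the scene stay as the last step left them, time stands still between calls to the robot, and variables do not carry over. Pictures are saved under pics/ and viewed, at most 10 in all, crops included, and the job is handed in when it is done.

Besides the shell and the picture viewer there is one more tool, called after "Call:" by a JSON object that holds its "name" and its "arguments", one argument or row to a line. jog_arm: Moves the arm, as the interface text tells. Its arguments: {"type":"object","properties":{"moves":{"type":"array"},"newtons":{"type":"number"}},"required":["moves"]}

```bash
mkdir -p pics; cat > h.py <<'E'
import numpy as np, cv2
from bench import ctrl
from scipy.spatial.transform import Rotation as R
def cam(n):
    s=ctrl.get_state(); im=ctrl.get_image(n); 
    if n=="wrist":
        T=np.eye(4);T[:3,:3]=R.from_rotvec(s["tool_rot"]).as_matrix();T[:3,3]=s["position"]
        C=T@np.array(im["tool_from_camera"]); im["C"]=C[:3,3]; im["Rm"]=C[:3,:3]
    else:
        r=np.array(im["rotation"]); im["C"]=np.array(im["xyz"]); im["Rm"]=r if r.shape==(3,3) else R.from_rotvec(r).as_matrix()
    im["n"]=n
    return im
def save(im,f): cv2.imwrite(f,im["pixels"][:,:,::-1])
def ray(im,u,v):
    a=np.array([(u-im["cx"])/im["fx"],(v-im["cy"])/im["fy"]])
    if im["n"]=="wrist":
        t=np.hypot(*a); k=np.sin(t)/t if t>1e-9 else 1; d=np.array([a[0]*k,a[1]*k,np.cos(t)])
    else: d=np.array([a[0],a[1],1])
    return im["Rm"]@np.array([d[0],-d[1],-d[2]])
def atz(im,u,v,z):
    d=ray(im,u,v); return im["C"]+d*(z-im["C"][2])/d[2]
def proj(im,p):
    q=im["Rm"].T@(np.array(p)-im["C"]); q=np.array([q[0],-q[1],-q[2]])
    if im["n"]=="wrist":
        r=np.hypot(q[0],q[1]); t=np.arctan2(r,q[2]); a=q[:2]/max(r,1e-9)*t
    else: a=q[:2]/q[2]
    return a[0]*im["fx"]+im["cx"],a[1]*im["fy"]+im["cy"]
E
python3 - <<'E'
from h import *
import pickle
for n in ["top","side","wrist"]:
    im=cam(n); save(im,f"pics/{n}0.png"); pickle.dump(im,open(n+"0.pkl","wb"))
    print(n,im["C"],im["Rm"].round(3).tolist(),im["fx"],im["cx"],im["cy"],[k for k in im])
print(ctrl.get_state(), ctrl.grasp_offset)
E
```

```text
top [ 0.38644505 -0.01766241  1.09644236] [[-0.012, 0.992, -0.125], [-1.0, -0.013, -0.001], [-0.003, 0.125, 0.992]] 529.5389038609384 318.8454157015759 236.96159593606822 ['pixels', 'fx', 'fy', 'cx', 'cy', 'xyz', 'rotation', 'C', 'Rm', 'n']
side [0.45538625 0.76256473 0.70384927] [[-0.995, 0.064, -0.07], [-0.095, -0.612, 0.785], [0.008, 0.788, 0.615]] 522.4174187156219 318.47489105952013 228.02414102469587 ['pixels', 'fx', 'fy', 'cx', 'cy', 'xyz', 'rotation', 'C', 'Rm', 'n']
wrist [0.07770654 0.64999272 0.38396591] [[0.242, -0.927, -0.286], [0.97, 0.231, 0.073], [-0.002, -0.295, 0.955]] 371.64829954431775 318.8961782742857 236.01261509445422 ['pixels', 'fx', 'fy', 'cx', 'cy', 'tool_from_camera', 'C', 'Rm', 'n']
{'time': 0.15, 'joint_positions': array([-1.31188367,  0.32163889, -0.07011222,  1.45139089,  0.02260578,
        1.37075877, -0.05694923]), 'qd': array([-0.00031714, -0.00180041,  0.00132258, -0.00267116, -0.00069074,
        0.00058762, -0.00063963]), 'joint_torque': array([-9.69899593e-04, -4.91795862e+01, -4.05345038e-01, -3.12878752e+01,
       -6.41313940e-02,  4.03614377e-02,  1.18858648e-04]), 'position': array([0.15746999, 0.63019188, 0.20042392]), 'tool_rot': array([-3.83576461e-01, -3.11799541e+00,  2.20818754e-03]), 'ft_force': array([-0.21654824, -0.91588004, -0.14520309]), 'torque': array([-0.00428523,  0.04643694,  0.08009171]), 'grip_force': 0.0, 'grip_width': 1.0009097581953088} 0.0187
```

View pics/top0.png

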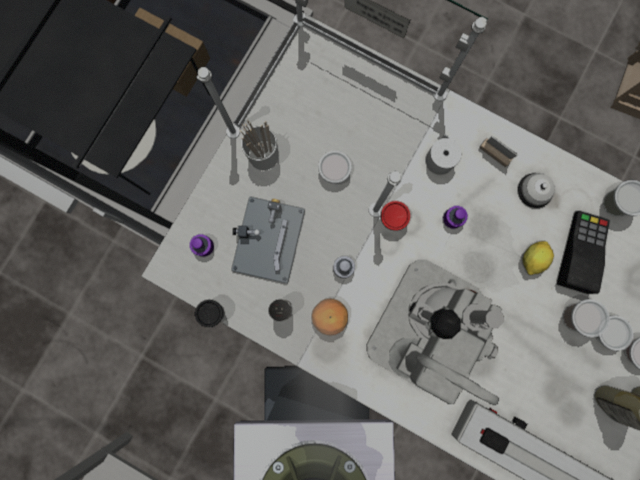

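View pics/side0.png

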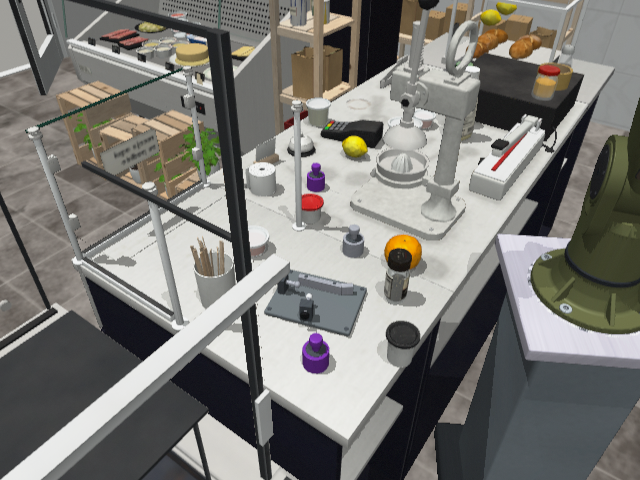

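```bash
python3 - <<'E'
from h import *
import pickle
im=pickle.load(open("top0.pkl","rb"));p=im["pixels"][185:325,225:385,::-1]
cv2.imwrite("pics/c1.png",cv2.resize(p,None,fx=5,fy=5,interpolation=cv2.INTER_CUBIC)[:600])
im=pickle.load(open("side0.pkl","rb"));p=im["pixels"][215:345,255:415,::-1]
cv2.imwrite("pics/c2.png",cv2.resize(p,None,fx=4.6,fy=4.6,interpolation=cv2.INTER_CUBIC))
E
```

```text
(no output)
```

View pics/c1.png

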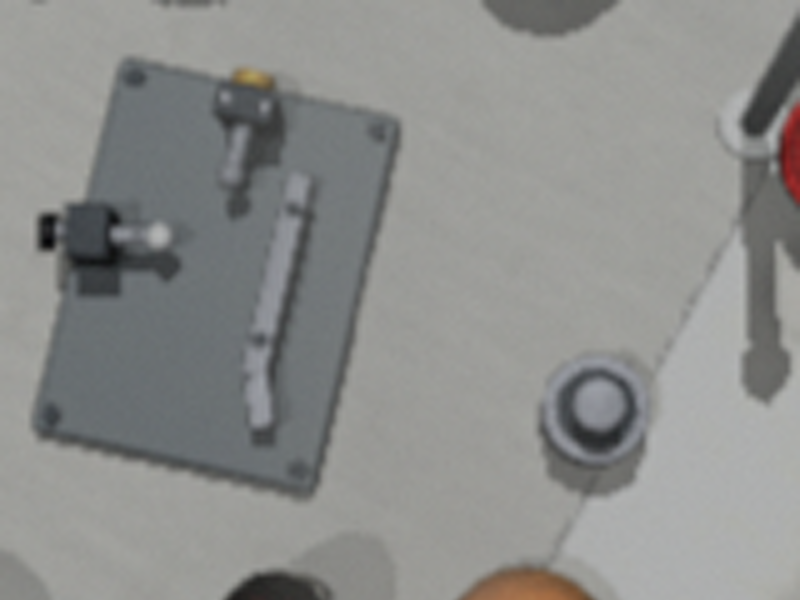

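View pics/c2.png

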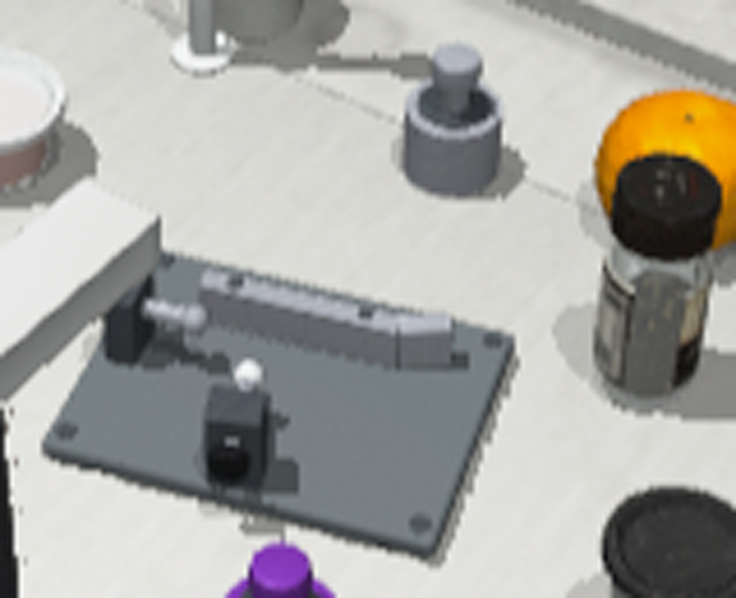

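```bash
python3 - <<'E'
from h import *
import pickle
t=pickle.load(open("top0.pkl","rb"));s=pickle.load(open("side0.pkl","rb"))
np.set_printoptions(precision=4,suppress=True)
c=[(122,60),(400,120),(312,495),(35,432)]
f=lambda a:(a[0]/5+225-.4,a[1]/5+185-.4)
P=np.array([atz(t,*f(a),.012)[:2] for a in c]);print(P)
m=P.mean(0);x=(P[0]-P[3]+P[1]-P[2])/2;y=(P[0]-P[1]+P[3]-P[2])/2
print("top centre",m,np.linalg.norm(x),np.linalg.norm(y),np.degrees(np.arctan2(x[1],x[0])),np.degrees(np.arctan2(-y[0],y[1])))
g=lambda a:(a[0]/4.6+255-.4,a[1]/4.6+215-.4)
cs=[(512,342),(432,557),(45,452)]  # -x-y, -x+y, +x+y
print("side",[atz(s,*g(a),.012)[:2] for a in cs])
print("weight top: rim",atz(t,*f((596,410)),.036),"knob",atz(t,*f((600,403)),.064))
print("weight side: knob top",atz(s,*g((458,58)),.064),"bottom front",atz(s,*g((450,192)),0), "rim centre", atz(s,*g((453,118)),.036))
print("plunger ball",atz(t,*f((158,235)),.036), atz(s,*g((248,374)),.036),"stop ball",atz(t,*f((232,180)),.036),atz(s,*g((195,316)),.036))
def tri(a,b):
    d1,d2=ray(t,*a),ray(s,*b);k=np.linalg.lstsq(np.c_[d1,-d2],s["C"]-t["C"],rcond=None)[0]
    return t["C"]+d1*k[0],s["C"]+d2*k[1]
print("post top",tri((394,178),(297,103)),"base",atz(t,377,212,0),"post2",tri((205,74),(150,188)),atz(t,235,133,0))
for z in (.1,.2,.3,.4,.5): q=atz(s,285,265,z);q2=atz(s,30,480,z);print(z,q,proj(t,q),proj(t,q2))
for n,u,v,z in [("spice",280,310,.105),("orange",330,317,.04),("mustard",396,215,.048),("stir",259,140,.145),("purple",201,245,.05)]: print(n,atz(t,u,v,z))
E
```

```text
[[0.6099 0.128 ]
 [0.583  0.0123]
 [0.4281 0.0496]
 [0.4552 0.163 ]]
top centre [0.5191 0.0882] 0.15896510026092003 0.11766936890431001 -13.149226282079235 -13.266518274324186
side [array([0.4284, 0.0552]), array([0.4552, 0.1712]), array([0.6069, 0.1342])]
weight top: rim [ 0.4597 -0.0659  0.036 ] knob [ 0.4605 -0.0662  0.064 ]
weight side: knob top [ 0.4579 -0.0639  0.064 ] bottom front [ 0.4577 -0.0489  0.    ] rim centre [ 0.4585 -0.0569  0.036 ]
plunger ball [0.5328 0.1099 0.036 ] [0.5307 0.1079 0.036 ] stop ball [0.5549 0.0799 0.036 ] [0.5552 0.0781 0.036 ]
post top (array([ 0.579 , -0.1348,  0.291 ]), array([ 0.578 , -0.1348,  0.2908])) base [ 0.576  -0.1393  0.    ] post2 (array([0.7542, 0.1624, 0.2871]), array([0.7523, 0.1622, 0.2862])) [0.7514 0.1602 0.    ]
0.1 [0.5719 0.1011 0.1   ] (np.float64(256.8377322929889), np.float64(206.72711299755395)) (np.float64(55.324062522529005), np.float64(89.56249810543497))
0.2 [0.5526 0.2106 0.2   ] (np.float64(186.20378584707063), np.float64(208.0076787243135)) (np.float64(0.8273156567561841), np.float64(99.08002592849255))
0.3 [0.5333 0.3202 0.3   ] (np.float64(97.84004476747307), np.float64(209.6096786692187)) (np.float64(-67.67429090017805), np.float64(111.0434179440854))
0.4 [0.514  0.4297 0.4   ] (np.float64(-15.887062018645054), np.float64(211.67150647980753)) (np.float64(-156.37526969023952), np.float64(126.53450836910079))
0.5 [0.4947 0.5393 0.5   ] (np.float64(-167.7275905028667), np.float64(214.42431566708464)) (np.float64(-275.75510414999655), np.float64(147.38347571721152))
spice [0.3759 0.0571 0.105 ]
orange [ 0.3603 -0.0367  0.04  ]
mustard [ 0.5611 -0.1719  0.048 ]
stir [0.6891 0.092  0.145 ]
purple [0.5053 0.218  0.05  ]
```

View pics/wrist0.png

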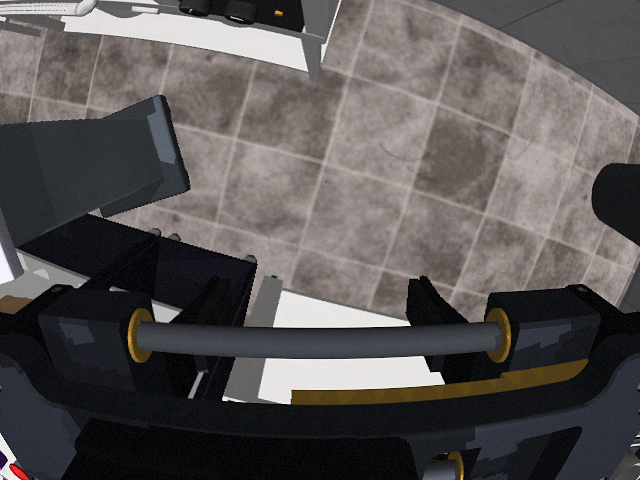

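The images show the steel check weight at top (344,267), world ≈ (0.460, -0.066). The plate centre is ≈ (0.519, 0.088), with the stand's x axis at -13.2°. The start orientation already lines up with the stand. A bar hangs at y > 0.35, so I'll swing in close to the base.

Call:
{"name": "jog_arm", "arguments": {
  "moves": [-0.11, -0.12, 0, 0, 0, 0, 1, -0.23, -0.24, 0, 0, 0, 0, 1, -0.34, -0.36, 0, 0, 0, 0, 1, -0.46, -0.48, 0, 0, 0, 0, 1, -0.57, -0.6, 0, 0, 0, 0, 1, -0.69, -0.71, 0, 0, 0, 0, 1, -0.8, -0.83, 0, 0, 0, 0, 1, -0.8, -0.83, 0, 0, 0, 0, 1]
}}

```text
time: 1.15
position: [0.3324, 0.3273, 0.2013]
tool_rot: [0.395, 3.116, -0.001]
ft_force: [-0.8, 0.6, -0.4]
grip_width: 0.995
grip_force: 0.0
```

Call:
{"name": "jog_arm", "arguments": {
  "moves": [-0.11, -0.12, 0, 0, 0, 0, 1, -0.22, -0.24, 0, 0, 0, 0, 1, -0.32, -0.36, 0, 0, 0, 0, 1, -0.4, -0.5, 0, 0, 0, 0, 1, -0.47, -0.64, 0, 0, 0, 0, 1, -0.54, -0.78, 0, 0, 0, 0, 1, -0.59, -0.87, 0, 0, 0, 0, 1, -0.59, -0.87, 0, 0, 0, 0, 1]
}}

```text
time: 2.15
position: [0.439, 0.0333, 0.2014]
tool_rot: [0.389, 3.117, 0.0]
ft_force: [0.1, 1.3, -0.6]
grip_width: 0.998
grip_force: 0.0
```

```bash
python3 - <<'E'
from h import *
import pickle
im=cam("wrist");save(im,"pics/w1.png");pickle.dump(im,open("w1.pkl","wb"))
s=ctrl.get_state();print(s["position"],s["tool_rot"],s["joint_positions"])
for p in [(.46,-.066,.064),(.5191,.0882,.012)]: print(proj(im,p))
E
```

```text
[0.43858965 0.03514353 0.2012695 ] [-3.85237945e-01 -3.11779238e+00 -1.18409048e-03] [-0.71411087 -0.17301131  0.51856896  1.95465355  0.08703254  1.33826806
  1.1028377 ]
(np.float64(223.20598441305566), np.float64(264.0478852562286))
(np.float64(386.0557563728189), np.float64(263.2779065930509))
```

View pics/w1.png

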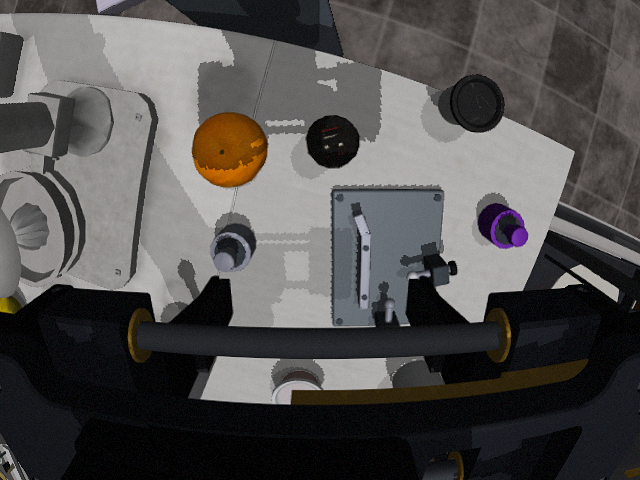

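```bash
python3 - <<'E'
from h import *
import pickle
np.set_printoptions(precision=4,suppress=True)
im=pickle.load(open("w1.pkl","rb"))
print("knob",atz(im,228,259,.064))
A,B,C=[atz(im,*a,.012)[:2] for a in [(333,189),(441,189),(333,324)]];print(A,B,C)
print(np.linalg.norm(A-B),np.linalg.norm(A-C),np.degrees(np.arctan2(*(C-A)[::-1])),np.degrees(np.arctan2(*(B-A)[::-1]))-90,"centre",(B+C)/2)
print("fence top end",atz(im,364,306,.034),"flare bend",atz(im,366,234,.034),"plunger",atz(im,414,275,.036))
a=np.radians(-13.2)
for m in [(.5191,.0882),tuple((B+C)/2)]:
  Rm=np.array([[np.cos(a),-np.sin(a)],[np.sin(a),np.cos(a)]])
  for n,p in [("seat",(.015,0)),("fence face end",(.045,-.022)),("bend",(-.04,-.022))]: print(n,np.array(m)+Rm@p)
E
```

```text
knob [ 0.4563 -0.0597  0.064 ]
[0.426  0.0512] [0.4524 0.1624] [0.5783 0.0145]
0.11431198304573419 0.1566662954094879 -13.522674367097245 -13.351719747190856 centre [0.5153 0.0885]
fence top end [0.5521 0.0541 0.034 ] flare bend [0.4738 0.0724 0.034 ] plunger [0.5295 0.1125 0.036 ]
seat [0.5337 0.0848]
fence face end [0.5579 0.0565]
bend [0.4751 0.0759]
seat [0.53  0.085]
fence face end [0.5541 0.0568]
bend [0.4714 0.0762]
```

Call:
{"name": "jog_arm", "arguments": {
  "moves": [-0.07, -0.15, 0, 0, 0, 0, 1, -0.14, -0.3, 0, 0, 0, 0, 1, -0.14, -0.3, 0.12, 0, 0, 0, 1, -0.14, -0.3, 0.25, 0, 0, 0, 0.4, -0.14, -0.3, 0.37, 0, 0, 0, 0.4, -0.14, -0.3, 0.44, 0, 0, 0, 0.4, -0.14, -0.3, 0.44, 0, 0, 0, 0.4, -0.14, -0.3, 0.44, 0, 0, 0, 0.4]
}}

```text
time: 3.2
position: [0.4583, -0.0617, 0.07]
tool_rot: [0.381, 3.117, 0.001]
ft_force: [-0.5, -0.5, -0.1]
grip_width: 0.707
grip_force: 0.0
```

```bash
python3 - <<'E'
from h import *
im=cam("wrist");save(im,"pics/w2.png")
s=ctrl.get_state();print(s["position"],s["tool_rot"],s["ft_force"],s["grip_width"])
E
```

```text
[ 0.45857888 -0.06191919  0.07032772] [3.81293886e-01 3.11649720e+00 1.07275543e-03] [ 0.70183489  0.27405711 -0.05420758] 0.7020808254990432
```

View pics/w2.png

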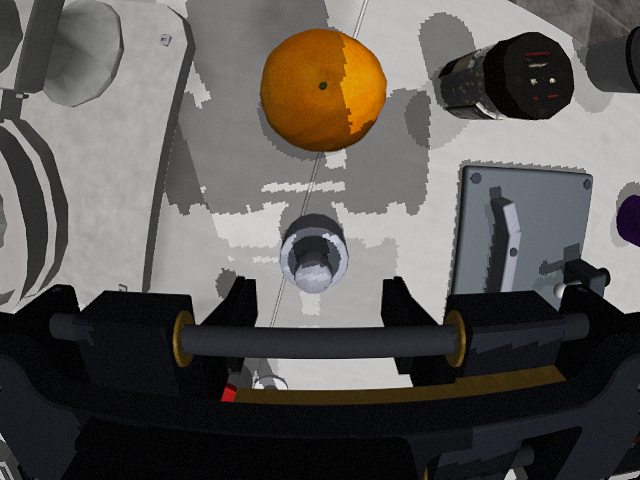

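```bash
python3 - <<'E'
from h import *
im=cam("wrist");s=ctrl.get_state();T=R.from_rotvec(s["tool_rot"])
p=atz(im,314,273,.064);print(p,T.inv().apply(p-s["position"]),proj(im,s["position"]),proj(im,[*s["position"][:2],.064]))
E
```

```text
[ 0.45584599 -0.06436637  0.064     ] [ 0.00211749 -0.00286689  0.00638051] (np.float64(319.1795226978091), np.float64(281.1838869613903)) (np.float64(319.16030995365793), np.float64(276.4801261723666))
```

Call:
{"name": "jog_arm", "arguments": {
  "moves": [0.006, -0.01, 0.02, 0, 0, 0, 0.4, 0.006, -0.01, 0.1, 0, 0, 0, 0.4, 0.006, -0.01, 0.1, 0, 0, 0, 0.4, 0.006, -0.01, 0.1, 0, 0, 0, -0.8, 0.006, -0.01, 0.1, 0, 0, 0, -0.8, 0.006, -0.01, 0.1, 0, 0, 0, -0.8, 0.006, -0.01, 0.1, 0, 0, 0, -0.8, 0.006, -0.01, 0.1, 0, 0, 0, -0.8],
  "newtons": 25
}}

```text
time: 4.3
position: [0.4552, -0.0649, 0.0394]
tool_rot: [0.383, 3.118, 0.001]
ft_force: [0.3, 1.3, 0.1]
grip_width: 0.232
grip_force: 25.0
```

Call:
{"name": "jog_arm", "arguments": {
  "moves": [0, 0, -0.07, 0, 0, 0, -0.8, 0, 0, -0.15, 0, 0, 0, -0.8, 0, 0, -0.22, 0, 0, 0, -0.8, 0.01, 0.14, -0.22, 0, 0, -0.004, -0.8, 0.015, 0.28, -0.22, 0, 0, -0.008, -0.8, 0.025, 0.42, -0.22, 0, 0, -0.01, -0.8, 0.03, 0.558, -0.22, 0, 0, -0.01, -0.8, 0.03, 0.558, -0.22, 0, 0, -0.01, -0.8]
}}

```text
time: 5.3
position: [0.4861, 0.1033, 0.1043]
tool_rot: [-0.357, -3.12, 0.0]
ft_force: [0.1, -0.8, -3.8]
grip_width: 0.232
grip_force: 25.0
```

```bash
python3 - <<'E'
from h import *
import pickle
im=cam("wrist");save(im,"pics/w3.png");pickle.dump(im,open("w3.pkl","wb"))
im=cam("top");save(im,"pics/t3.png")
p=im["pixels"][185:305,225:325,::-1]
p=cv2.resize(p,None,fx=5,fy=5,interpolation=cv2.INTER_CUBIC)
cv2.imwrite("pics/t3c.png",p)
s=ctrl.get_state();print(s["position"],s["tool_rot"],s["ft_force"],s["grip_width"],s["time"])
E
```

```text
[0.48596608 0.09904971 0.10434775] [-3.65234836e-01 -3.11861091e+00  2.99775665e-03] [ 0.52679151 -0.98656662 -3.51906661] 0.2269407743091209 5.4
```

View pics/w3.png

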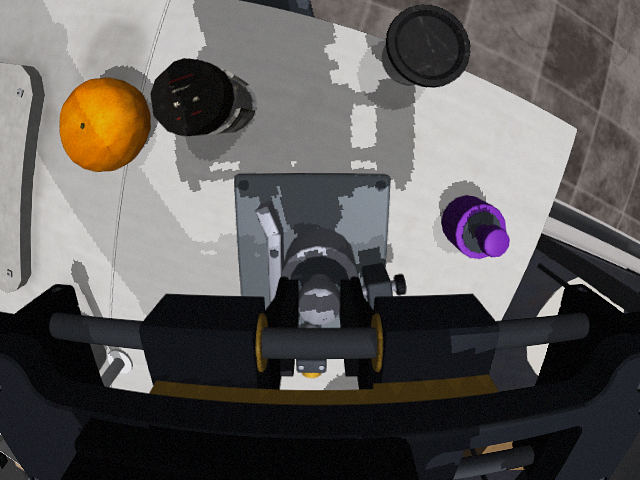

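```bash
python3 - <<'E'
from h import *
import pickle
np.set_printoptions(precision=4,suppress=True)
im=pickle.load(open("w3.pkl","rb"))
A,B=[atz(im,*a,.012)[:2] for a in [(236,175.5),(389.5,176)]]
print(A,B,np.linalg.norm(A-B),np.degrees(np.arctan2(*(B-A)[::-1]))-90)
u=(B-A)/np.linalg.norm(B-A);ux=np.array([u[1],-u[0]])
m=(A+B)/2+.08*ux;print("centre",m)
for n,z,a in [("bend inner",.034,(281,249)),("bend base",.012,(284,255)),("flare tip",.034,(268,205))]:
  p=atz(im,*a,z)[:2]-m;print(n,p@ux,p@u)
s=ctrl.get_state();d=s["position"][:2]-m;print("tcp in stand",d@ux,d@u, "model0",end=' ')
a=np.radians(-13.3);m0=np.array([.5175,.0883]);d=s["position"][:2]-m0;print(d@[np.cos(a),np.sin(a)],d@[-np.sin(a),np.cos(a)])
for p in [(-40,-22,22),(45,-22,22),(-80,-60,0),(-80,60,0)]:
  q=m0+p[0]/1e3*np.array([np.cos(a),np.sin(a)])+p[1]/1e3*np.array([-np.sin(a),np.cos(a)]);print(p,proj(im,[*q,.012+p[2]/1e3]))
E
```

```text
[0.4279 0.052 ] [0.4547 0.1651] 0.11624699431938419 -13.366319635597677
centre [0.5191 0.09  ]
bend inner -0.029043604891251046 -0.022470125383040468
bend base -0.016399674739132033 -0.02256277083490229
flare tip -0.06168644411351552 -0.030925250655431606
tcp in stand -0.034360230998298415 0.0011260615011070712 model0 -0.03316110775020284 0.003207018064879913
(-40, -22, 22) (np.float64(278.3227986330575), np.float64(232.9838317293876))
(45, -22, 22) (np.float64(282.2447327671551), np.float64(334.5761986804501))
(-80, -60, 0) (np.float64(230.84443829651832), np.float64(174.142317322726))
(-80, 60, 0) (np.float64(389.23255798868246), np.float64(174.33984412540784))
```

View pics/t3c.png

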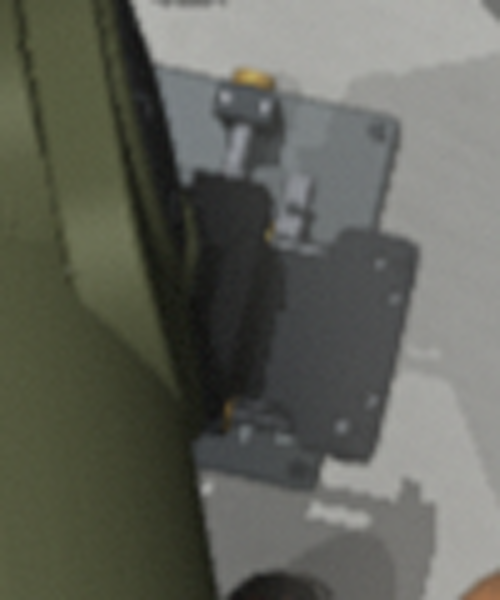

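Call:
{"name": "jog_arm", "arguments": {
  "moves": [0, 0.008, 0.06, 0, 0, 0, -0.8, 0, 0.008, 0.12, 0, 0, 0, -0.8, 0, 0.008, 0.15, 0, 0, 0, -0.8, 0, 0.008, 0.162, 0, 0, 0, -0.8, 0, 0.008, 0.168, 0, 0, 0, -0.8, 0, 0.008, 0.172, 0, 0, 0, -0.8, 0, 0.008, 0.174, 0, 0, 0, -0.8, 0, 0.008, 0.174, 0, 0, 0, -0.8]
}}

```text
time: 6.4
position: [0.4876, 0.1018, 0.0533]
tool_rot: [0.367, 3.12, 0.0]
ft_force: [-0.5, 0.4, -4.2]
grip_width: 0.227
grip_force: 25.0
```

Call:
{"name": "jog_arm", "arguments": {
  "moves": [0, 0, 0.002, 0, 0, 0, -0.8, 0, 0, 0.003, 0, 0, 0, -0.8, 0, 0, 0.004, 0, 0, 0, -0.8, 0, 0, 0.005, 0, 0, 0, -0.8, 0, 0, 0.005, 0, 0, 0, -0.8, 0, 0, 0.005, 0, 0, 0, -0.8, 0, 0, 0.005, 0, 0, 0, -0.8, 0, 0, 0.005, 0, 0, 0, -0.8]
}}

```text
time: 7.4
position: [0.4874, 0.1017, 0.0516]
tool_rot: [0.367, 3.12, 0.0]
ft_force: [-0.4, 0.2, -2.8]
grip_width: 0.227
grip_force: 25.0
```

Call:
{"name": "jog_arm", "arguments": {
  "moves": [-0.009, 0, 0, 0, 0, 0, -0.8, -0.018, 0, 0, 0, 0, 0, -0.8, -0.027, 0, 0.001, 0, 0, 0, -0.8, -0.027, 0, 0.002, 0, 0, 0, -0.8, -0.027, 0, 0.002, 0, 0, 0, -0.2, -0.027, 0, 0.002, 0, 0, 0, 0.1, -0.027, 0, 0.002, 0, 0, 0, 0.1, -0.027, 0, 0.002, 0, 0, 0, 0.1]
}}

```text
time: 8.4
position: [0.4953, 0.0999, 0.051]
tool_rot: [0.367, 3.12, 0.0]
ft_force: [-0.5, 0.3, -0.3]
grip_width: 0.531
grip_force: 0.0
```

Call:
{"name": "jog_arm", "arguments": {
  "moves": [0, 0, -0.06, 0, 0, 0, 0.1, 0, 0, -0.12, 0, 0, 0, 0.1, 0, 0, -0.12, 0, 0, 0, 0.1, 0.06, 0, -0.12, 0, 0, 0, -1, 0.125, 0, -0.12, 0, 0, 0, -1, 0.125, 0, -0.08, 0, 0, 0, -1, 0.125, 0, -0.03, 0, 0, 0, -1, 0.125, 0, -0.03, 0, 0, 0, -1]
}}

```text
time: 9.4
position: [0.458, 0.1076, 0.0582]
tool_rot: [-0.368, -3.118, 0.004]
ft_force: [0.3, -0.2, -0.5]
grip_width: 0.075
grip_force: 0.0
```

```bash
python3 - <<'E'
from h import *
import pickle
im=cam("wrist");save(im,"pics/w4.png");pickle.dump(im,open("w4.pkl","wb"))
s=ctrl.get_state();print(s["position"],s["tool_rot"],s["ft_force"],s["grip_width"],s["time"])
for p in [(.4953,.0999,.076),(.4953,.0999,.048)]:print(proj(im,p))
E
```

```text
[0.45859689 0.10781948 0.05894047] [-3.68279151e-01 -3.11857023e+00  2.76295516e-03] [ 0.14531082 -0.23312301 -0.06752591] 0.044497276428310695 9.45
(np.float64(321.5751212519042), np.float64(357.92379223843983))
(np.float64(321.4051248797758), np.float64(331.1970588038968))
```

View pics/w4.png

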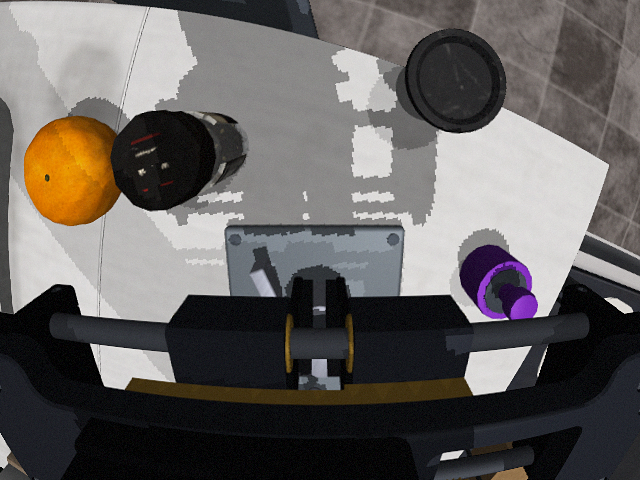

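Call:
{"name": "jog_arm", "arguments": {
  "moves": [0, 0, 0.03, 0, 0, 0, -1, 0, 0, 0.06, 0, 0, 0, -1, 0, 0, 0.09, 0, 0, 0, -1, 0, 0, 0.1, 0, 0, 0, -1, 0, 0, 0.1, 0, 0, 0, -1, -0.006, 0, 0.1, 0, 0, 0, -1, -0.012, 0, 0.1, 0, 0, 0, -1, -0.012, 0, 0.1, 0, 0, 0, -1]
}}

```text
time: 10.45
position: [0.4627, 0.1077, 0.0302]
tool_rot: [0.367, 3.12, 0.0]
ft_force: [-0.8, 0.1, 0.2]
grip_width: 0.001
grip_force: 0.0
```

Call:
{"name": "jog_arm", "arguments": {
  "moves": [-0.005, -0.01, 0.01, 0, 0, 0, -1, -0.013, -0.01, 0.01, 0, 0, 0, -1, -0.021, -0.01, 0.01, 0, 0, 0, -1, -0.029, -0.01, 0.01, 0, 0, 0, -1, -0.037, -0.01, 0.01, 0, 0, 0, -1, -0.044, -0.01, 0.01, 0, 0, 0, -1, -0.05, -0.01, 0.01, 0, 0, 0, -1, -0.05, -0.01, 0.01, 0, 0, 0, -1]
}}

```text
time: 11.45
position: [0.4766, 0.1014, 0.0271]
tool_rot: [0.367, 3.119, 0.0]
ft_force: [-1.1, 0.3, 2.9]
grip_width: 0.008
grip_force: 1.5
```

```bash
cat > st.py <<'E'
from h import *
np.set_printoptions(precision=3,suppress=True)
F=[];W=[]
for i in range(4):
    im=ctrl.get_image("wrist"); s=ctrl.get_state(); F.append(s["ft_force"]); W.append(s["torque"])
a=np.radians(-13.3);ux=np.array([np.cos(a),np.sin(a)]);uy=np.array([-ux[1],ux[0]])
d=s["position"][:2]-[.518,.089]
F=np.array(F);print("t",s["time"],"stand xy mm",d@ux*1e3,d@uy*1e3,"z",s["position"][2]*1e3,"F",F.mean(0)[:2]@ux,F.mean(0)[:2]@uy,F.mean(0)[2],F.std(0),"T",np.mean(W,0),s["grip_width"],s["grip_force"])
E
python3 st.py
python3 - <<'E'
from h import *
im=cam("top")["pixels"];cv2.imwrite("pics/t5.png",im[:,:,::-1])
w=cam("wrist")["pixels"];cv2.imwrite("pics/w5.png",w[:,:,::-1])
s=cam("side");cv2.imwrite("pics/s5.png",s["pixels"][:,:,::-1])
# white plunger ball / changes in side view
g=cv2.imread("pics/side0.png")
d=cv2.absdiff(g,s["pixels"][:,:,::-1].copy()).max(2)[255:320,260:370]>40
print("\n".join("".join("#" if v else "." for v in r[::2]) for r in d[::3]))
E
```

```text
t 11.65 stand xy mm -43.12836936478379 2.511846939531856 z 27.136308795379087 F -0.5719804391414716 0.721412030618917 2.554622483274931 [0.513 0.489 0.249] T [0.089 0.148 0.013] 0.005257685174573832 1.3851440630969591
............................##########################.
...........................##########################..
...........................##########################..
.......................#############################...
......................#############################....
.....................##############################....
.....................#############################..###
.....................##################################
.....................##########################...#####
......................########################...######
......................#########################.###.###
......................#######################..#....#.#
........................#####################....###..#
............................#..###########.##....###..#
................................##.################...#
.....................................##############..##
...........................#.........#############..###
.....................................############...###
....................................#############..####
.......................................#########..#####
........................................########..#####
........................................##..###...#####
```

Call:
{"name": "jog_arm", "arguments": {
  "moves": [0, 0, -0.002, 0, 0, 0, -1, 0, 0, -0.004, 0, 0, 0, -1, 0, 0, -0.006, 0, 0, 0, -1, 0, 0, -0.006, 0, 0, 0, -1, 0, 0, -0.006, 0, 0, 0, -1, 0, 0, -0.006, 0, 0, 0, -1, 0, 0, -0.006, 0, 0, 0, -1, 0, 0, -0.006, 0, 0, 0, -1]
}}

```text
time: 12.8
position: [0.4762, 0.1013, 0.0287]
tool_rot: [0.367, 3.12, 0.0]
ft_force: [0.3, 0.3, -0.5]
grip_width: 0.005
grip_force: 0.0
```

```bash
python3 st.py; python3 - <<'E'
from h import *
for a,b,boxes in [("pics/top0.png","pics/t5.png",{"jar":(268,298,24,24),"orange":(312,298,36,36),"pot":(196,300,26,26)}),("pics/side0.png","pics/s5.png",{"jar":(384,250,28,50),"stop":(276,275,30,20),"plunger":(298,292,18,25),"purple":(300,335,30,36)})]:
  A,B=cv2.imread(a),cv2.imread(b)
  for n,(x,y,w,h) in boxes.items():
    r=cv2.matchTemplate(B[y-10:y+h+10,x-10:x+w+10],A[y:y+h,x:x+w],cv2.TM_CCOEFF_NORMED);_,m,_,l=cv2.minMaxLoc(r);print(a,n,round(m,3),l[0]-10,l[1]-10)
E
```

```text
t 13.0 stand xy mm -43.52494119999268 2.3708241496018827 z 28.75718473964118 F -0.18247890342883769 -0.0660234214824626 0.17281184334182012 [0.48  0.328 0.627] T [ 0.013 -0.003 -0.   ] 0.004457389336947999 0.0
pics/top0.png jar 0.835 0 0
pics/top0.png orange 0.972 0 0
pics/top0.png pot 0.604 -5 1
pics/side0.png jar 0.973 0 0
pics/side0.png stop 0.759 0 0
pics/side0.png plunger 0.966 0 0
pics/side0.png purple 1.0 0 0
```

Call:
{"name": "jog_arm", "arguments": {
  "moves": [-0.004, 0, -0.004, 0, 0, 0, -1, -0.008, 0, -0.004, 0, 0, 0, -1, -0.012, 0, -0.004, 0, 0, 0, -1, -0.016, 0, -0.004, 0, 0, 0, -1, -0.02, 0, -0.004, 0, 0, 0, -1, -0.024, 0, -0.004, 0, 0, 0, -1, -0.024, 0, -0.004, 0, 0, 0, -1, -0.024, 0, -0.004, 0, 0, 0, -1]
}}

```text
time: 14.0
position: [0.4832, 0.0997, 0.0299]
tool_rot: [0.367, 3.12, 0.0]
ft_force: [-1.2, 0.4, 0.5]
grip_width: 0.001
grip_force: 0.5
```

```bash
python3 st.py
```

```text
t 14.2 stand xy mm -36.35390207895089 2.389280170127353 z 29.936731461759006 F -0.8115852875126073 0.3418416552700414 0.2292738127191859 [0.494 0.421 0.47 ] T [0.098 0.149 0.011] 0.006352655113245568 0.4319048020988703
```

Call:
{"name": "jog_arm", "arguments": {
  "moves": [-0.004, 0, 0, 0, 0, 0, -1, -0.008, 0, 0, 0, 0, 0, -1, -0.012, 0, 0, 0, 0, 0, -1, -0.016, 0, 0, 0, 0, 0, -1, -0.02, 0, 0, 0, 0, 0, -1, -0.024, 0, 0, 0, 0, 0, -1, -0.026, 0, 0, 0, 0, 0, -1, -0.026, 0, 0, 0, 0, 0, -1]
}}

```text
time: 15.2
position: [0.4904, 0.0978, 0.0299]
tool_rot: [-0.367, -3.119, 0.0]
ft_force: [-4.1, -1.0, 2.2]
grip_width: 0.009
grip_force: 2.3
```

```bash
python3 st.py
```

```text
t 15.4 stand xy mm -28.858320931222565 2.2407265468845106 z 29.92846109509898 F -5.007318805010142 -1.2816858252970493 3.184540775774985 [0.304 0.601 0.492] T [-0.073  1.03   0.017] 0.00932470044519116 2.5625571076125198
```

Call:
{"name": "jog_arm", "arguments": {
  "moves": [-0.001, 0, 0, 0, 0, 0, -1, -0.002, 0, 0, 0, 0, 0, -1, -0.003, 0, 0, 0, 0, 0, -1, -0.004, 0, 0, 0, 0, 0, -1, -0.005, 0, 0, 0, 0, 0, -1, -0.006, 0, 0, 0, 0, 0, -1, -0.006, 0, 0, 0, 0, 0, -1, -0.006, 0, 0, 0, 0, 0, -1]
}}

```text
time: 16.4
position: [0.4926, 0.0973, 0.03]
tool_rot: [0.367, 3.12, -0.0]
ft_force: [-4.7, -0.8, 3.0]
grip_width: 0.004
grip_force: 2.5
```

```bash
python3 st.py
```

```text
t 16.6 stand xy mm -26.638426058681237 2.268503411260651 z 29.949437926208688 F -4.1643622628004895 -1.714703113010614 2.7421712375524123 [0.302 0.476 0.338] T [-0.243  0.948 -0.015] 0.005923422177941141 2.3818534577731043
```

Call:
{"name": "jog_arm", "arguments": {
  "moves": [-0.001, 0, 0, 0, 0, 0, -1, -0.002, 0, 0, 0, 0, 0, -1, -0.0025, 0, 0, 0, 0, 0, -1, -0.0025, 0, 0, 0, 0, 0, -1, -0.0025, 0, 0, 0, 0, 0, -1, -0.0025, 0, 0, 0, 0, 0, -1, -0.0025, 0, 0, 0, 0, 0, -1, -0.0025, 0, 0, 0, 0, 0, -1]
}}

```text
time: 17.6
position: [0.4932, 0.0972, 0.03]
tool_rot: [-0.367, -3.12, -0.0]
ft_force: [-5.4, -0.6, 2.5]
grip_width: 0.002
grip_force: 2.7
```

Call:
{"name": "jog_arm", "arguments": {
  "moves": [-0.001, 0, 0, 0, 0, 0, -1, -0.002, 0, 0, 0, 0, 0, -1, -0.0025, 0, 0, 0, 0, 0, -1, -0.0025, 0, 0, 0, 0, 0, -1, -0.0025, 0, 0, 0, 0, 0, -1, -0.0025, 0, 0, 0, 0, 0, -1, -0.0025, 0, 0, 0, 0, 0, -1, -0.0025, 0, 0, 0, 0, 0, -1]
}}

```text
time: 18.6
position: [0.494, 0.0971, 0.03]
tool_rot: [0.367, 3.12, 0.0]
ft_force: [-4.6, -0.8, 3.0]
grip_width: 0.005
grip_force: 2.5
```

```bash
python3 st.py
```

```text
t 18.8 stand xy mm -25.195599031548518 2.336109577743133 z 29.957542376006785 F -4.061285565761392 -2.606105733473245 2.861199218726319 [0.592 0.359 0.038] T [-0.302  0.985 -0.012] 0.003214632013449477 2.5331190816359594
```

Call:
{"name": "jog_arm", "arguments": {
  "moves": [-0.001, 0, 0, 0, 0, 0, -1, -0.002, 0, 0, 0, 0, 0, -1, -0.003, 0, 0, 0, 0, 0, -1, -0.003, 0, 0, 0, 0, 0, -1, -0.003, 0, 0, 0, 0, 0, -1, -0.003, 0, 0, 0, 0, 0, -1, -0.003, 0, 0, 0, 0, 0, -1, -0.003, 0, 0, 0, 0, 0, -1]
}}

```text
time: 19.8
position: [0.4949, 0.0969, 0.03]
tool_rot: [0.367, 3.12, 0.0]
ft_force: [-4.7, -1.6, 2.3]
grip_width: 0.008
grip_force: 2.4
```

Call:
{"name": "jog_arm", "arguments": {
  "moves": [-0.001, 0, 0, 0, 0, 0, -1, -0.002, 0, 0, 0, 0, 0, -1, -0.003, 0, 0, 0, 0, 0, -1, -0.003, 0, 0, 0, 0, 0, -1, -0.003, 0, 0, 0, 0, 0, -1, -0.003, 0, 0, 0, 0, 0, -1, -0.003, 0, 0, 0, 0, 0, -1, -0.003, 0, 0, 0, 0, 0, -1]
}}

```text
time: 20.8
position: [0.4958, 0.0967, 0.03]
tool_rot: [0.367, 3.12, 0.0]
ft_force: [-3.7, -1.7, 2.3]
grip_width: 0.006
grip_force: 2.3
```

Call:
{"name": "jog_arm", "arguments": {
  "moves": [-0.001, 0, 0, 0, 0, 0, -1, -0.002, 0, 0, 0, 0, 0, -1, -0.003, 0, 0, 0, 0, 0, -1, -0.003, 0, 0, 0, 0, 0, -1, -0.003, 0, 0, 0, 0, 0, -1, -0.003, 0, 0, 0, 0, 0, -1, -0.003, 0, 0, 0, 0, 0, -1, -0.003, 0, 0, 0, 0, 0, -1]
}}

```text
time: 21.8
position: [0.4967, 0.0965, 0.03]
tool_rot: [0.367, 3.12, 0.0]
ft_force: [-3.6, -1.9, 2.1]
grip_width: 0.005
grip_force: 2.3
```

Call:
{"name": "jog_arm", "arguments": {
  "moves": [-0.001, 0, 0, 0, 0, 0, -1, -0.002, 0, 0, 0, 0, 0, -1, -0.003, 0, 0, 0, 0, 0, -1, -0.003, 0, 0, 0, 0, 0, -1, -0.003, 0, 0, 0, 0, 0, -1, -0.003, 0, 0, 0, 0, 0, -1, -0.003, 0, 0, 0, 0, 0, -1, -0.003, 0, 0, 0, 0, 0, -1]
}}

```text
time: 22.8
position: [0.4975, 0.0962, 0.03]
tool_rot: [0.367, 3.12, 0.0]
ft_force: [-4.8, -1.6, 2.3]
grip_width: 0.006
grip_force: 2.4
```

```bash
python3 st.py
```

```text
t 23.0 stand xy mm -21.546317052873256 2.3727777250924005 z 30.000877952708173 F -3.916986004925981 -2.589985253579843 2.6745192526600565 [0.418 0.097 0.318] T [-0.396  0.886 -0.013] 0.0028544430850373104 2.327846196349128
```

Call:
{"name": "jog_arm", "arguments": {
  "moves": [-0.001, 0, 0, 0, 0, 0, -1, -0.002, 0, 0, 0, 0, 0, -1, -0.002, 0, 0, 0, 0, 0, -1, -0.002, 0, 0, 0, 0, 0, -1, -0.002, 0, 0, 0, 0, 0, -1, -0.002, 0, 0, 0, 0, 0, -1, -0.002, 0, 0, 0, 0, 0, -1, -0.002, 0, 0, 0, 0, 0, -1]
}}

```text
time: 24.0
position: [0.4981, 0.0961, 0.03]
tool_rot: [0.367, 3.12, 0.0]
ft_force: [-4.1, -1.1, 2.9]
grip_width: 0.007
grip_force: 2.4
```

```bash
python3 st.py
```

```text
t 24.2 stand xy mm -20.998705024581245 2.3573346367011783 z 29.978080072918974 F -3.341823754772158 -3.2066137046504193 2.890401027812316 [0.231 0.427 0.207] T [-0.408  0.909 -0.008] 0.005496820339479966 2.432239955087425
```

Call:
{"name": "jog_arm", "arguments": {
  "moves": [-0.001, 0, 0, 0, 0, 0, -1, -0.002, 0, 0, 0, 0, 0, -1, -0.003, 0, 0, 0, 0, 0, -1, -0.003, 0, 0, 0, 0, 0, -1, -0.003, 0, 0, 0, 0, 0, -1, -0.003, 0, 0, 0, 0, 0, -1, -0.003, 0, 0, 0, 0, 0, -1, -0.003, 0, 0, 0, 0, 0, -1]
}}

```text
time: 25.2
position: [0.4991, 0.0959, 0.03]
tool_rot: [0.367, 3.12, 0.0]
ft_force: [-4.1, -1.6, 2.7]
grip_width: 0.003
grip_force: 2.2
```

Call:
{"name": "jog_arm", "arguments": {
  "moves": [-0.001, 0, 0, 0, 0, 0, -1, -0.002, 0, 0, 0, 0, 0, -1, -0.002, 0, 0, 0, 0, 0, -1, -0.002, 0, 0, 0, 0, 0, -1, -0.002, 0, 0, 0, 0, 0, -1, -0.002, 0, 0, 0, 0, 0, -1, -0.002, 0, 0, 0, 0, 0, -1, -0.002, 0, 0, 0, 0, 0, -1]
}}

```text
time: 26.2
position: [0.4995, 0.0958, 0.03]
tool_rot: [0.367, 3.12, 0.0]
ft_force: [-4.3, -1.4, 2.5]
grip_width: 0.009
grip_force: 2.4
```

Call:
{"name": "jog_arm", "arguments": {
  "moves": [-0.001, 0, 0, 0, 0, 0, -1, -0.002, 0, 0, 0, 0, 0, -1, -0.003, 0, 0, 0, 0, 0, -1, -0.003, 0, 0, 0, 0, 0, -1, -0.003, 0, 0, 0, 0, 0, -1, -0.003, 0, 0, 0, 0, 0, -1, -0.003, 0, 0, 0, 0, 0, -1, -0.003, 0, 0, 0, 0, 0, -1]
}}

```text
time: 27.2
position: [0.5005, 0.0956, 0.03]
tool_rot: [0.367, 3.12, 0.0]
ft_force: [-3.0, -1.0, 1.8]
grip_width: -0.0
grip_force: 2.1
```

```bash
python3 st.py
```

```text
t 27.4 stand xy mm -18.531288078917925 2.350379873263167 z 29.966689221515562 F -2.6326427600036304 -2.764800878798754 1.5673937171983334 [0.584 0.434 0.373] T [-0.355  0.72  -0.001] 0.0081258502067088 1.9960004254608066
```

Call:
{"name": "jog_arm", "arguments": {
  "moves": [-0.001, 0, 0, 0, 0, 0, -1, -0.002, 0, 0, 0, 0, 0, -1, -0.003, 0, 0, 0, 0, 0, -1, -0.003, 0, 0, 0, 0, 0, -1, -0.003, 0, 0, 0, 0, 0, -1, -0.003, 0, 0, 0, 0, 0, -1, -0.003, 0, 0, 0, 0, 0, -1, -0.003, 0, 0, 0, 0, 0, -1]
}}

```text
time: 28.4
position: [0.5014, 0.0953, 0.03]
tool_rot: [0.367, 3.12, 0.0]
ft_force: [-3.3, -1.0, 2.4]
grip_width: 0.007
grip_force: 2.1
```

Call:
{"name": "jog_arm", "arguments": {
  "moves": [-0.001, 0, 0, 0, 0, 0, -1, -0.002, 0, 0, 0, 0, 0, -1, -0.003, 0, 0, 0, 0, 0, -1, -0.003, 0, 0, 0, 0, 0, -1, -0.003, 0, 0, 0, 0, 0, -1, -0.003, 0, 0, 0, 0, 0, -1, -0.003, 0, 0, 0, 0, 0, -1, -0.003, 0, 0, 0, 0, 0, -1]
}}

```text
time: 29.4
position: [0.5023, 0.0951, 0.03]
tool_rot: [0.367, 3.12, 0.0]
ft_force: [-3.4, -2.1, 1.5]
grip_width: 0.005
grip_force: 1.9
```

Call:
{"name": "jog_arm", "arguments": {
  "moves": [-0.001, 0, 0, 0, 0, 0, -1, -0.002, 0, 0, 0, 0, 0, -1, -0.003, 0, 0, 0, 0, 0, -1, -0.003, 0, 0, 0, 0, 0, -1, -0.003, 0, 0, 0, 0, 0, -1, -0.003, 0, 0, 0, 0, 0, -1, -0.003, 0, 0, 0, 0, 0, -1, -0.003, 0, 0, 0, 0, 0, -1]
}}

```text
time: 30.4
position: [0.5031, 0.0949, 0.03]
tool_rot: [0.367, 3.12, 0.0]
ft_force: [-3.1, -0.8, 2.4]
grip_width: 0.004
grip_force: 2.0
```

Call:
{"name": "jog_arm", "arguments": {
  "moves": [-0.001, 0, 0, 0, 0, 0, -1, -0.002, 0, 0, 0, 0, 0, -1, -0.003, 0, 0, 0, 0, 0, -1, -0.003, 0, 0, 0, 0, 0, -1, -0.003, 0, 0, 0, 0, 0, -1, -0.003, 0, 0, 0, 0, 0, -1, -0.003, 0, 0, 0, 0, 0, -1, -0.003, 0, 0, 0, 0, 0, -1]
}}

```text
time: 31.4
position: [0.504, 0.0947, 0.03]
tool_rot: [0.367, 3.12, 0.0]
ft_force: [-2.4, -0.5, 1.5]
grip_width: 0.008
grip_force: 1.8
```

Call:
{"name": "jog_arm", "arguments": {
  "moves": [-0.001, 0, 0, 0, 0, 0, -1, -0.002, 0, 0, 0, 0, 0, -1, -0.003, 0, 0, 0, 0, 0, -1, -0.003, 0, 0, 0, 0, 0, -1, -0.003, 0, 0, 0, 0, 0, -1, -0.003, 0, 0, 0, 0, 0, -1, -0.003, 0, 0, 0, 0, 0, -1, -0.003, 0, 0, 0, 0, 0, -1]
}}

```text
time: 32.4
position: [0.5048, 0.0945, 0.03]
tool_rot: [0.367, 3.12, 0.0]
ft_force: [-2.8, -1.4, 1.5]
grip_width: 0.005
grip_force: 1.8
```

Call:
{"name": "jog_arm", "arguments": {
  "moves": [-0.001, 0, 0, 0, 0, 0, -1, -0.002, 0, 0, 0, 0, 0, -1, -0.003, 0, 0, 0, 0, 0, -1, -0.003, 0, 0, 0, 0, 0, -1, -0.003, 0, 0, 0, 0, 0, -1, -0.003, 0, 0, 0, 0, 0, -1, -0.003, 0, 0, 0, 0, 0, -1, -0.003, 0, 0, 0, 0, 0, -1]
}}

```text
time: 33.4
position: [0.5057, 0.0943, 0.03]
tool_rot: [0.367, 3.12, 0.0]
ft_force: [-2.6, -1.6, 1.4]
grip_width: 0.01
grip_force: 1.7
```

Call:
{"name": "jog_arm", "arguments": {
  "moves": [-0.001, 0, 0, 0, 0, 0, -1, -0.002, 0, 0, 0, 0, 0, -1, -0.003, 0, 0, 0, 0, 0, -1, -0.003, 0, 0, 0, 0, 0, -1, -0.003, 0, 0, 0, 0, 0, -1, -0.003, 0, 0, 0, 0, 0, -1, -0.003, 0, 0, 0, 0, 0, -1, -0.003, 0, 0, 0, 0, 0, -1]
}}

```text
time: 34.4
position: [0.5066, 0.0941, 0.03]
tool_rot: [0.367, 3.12, 0.0]
ft_force: [-3.1, -1.8, 1.4]
grip_width: 0.005
grip_force: 1.7
```

```bash
python3 - <<'E'
from h import *
np.set_printoptions(precision=3,suppress=True)
s=cam("side");A=cv2.imread("pics/side0.png");B=s["pixels"][:,:,::-1].copy();cv2.imwrite("pics/s6.png",B)
D=cv2.absdiff(A,B).max(2)
a=np.radians(-13.3);ux=np.array([np.cos(a),np.sin(a)]);uy=np.array([-ux[1],ux[0]])
for z in (.042,.036,.03):
  print(z)
  for x in range(-40,50,3):
    u,v=proj(s,[*(np.array([.518,.089])+ux*x/1e3),z]);i,j=int(round(v)),int(round(u));print((x,j,i,int(D[i,j]),*B[i,j].tolist()),end=' ')
  print()
st=ctrl.get_state();print(st["time"])
E
```

```text
0.042
(-40, 338, 292, 1, 106, 102, 98) (-37, 336, 291, 2, 107, 102, 99) (-34, 335, 291, 1, 106, 101, 99) (-31, 333, 291, 1, 106, 102, 99) (-28, 331, 290, 2, 104, 99, 96) (-25, 330, 290, 46, 60, 57, 56) (-22, 328, 289, 88, 19, 17, 16) (-19, 327, 289, 88, 17, 15, 17) (-16, 325, 289, 61, 45, 42, 40) (-13, 324, 288, 44, 61, 58, 55) (-10, 322, 288, 47, 58, 54, 52) (-7, 320, 287, 90, 15, 15, 13) (-4, 319, 287, 91, 15, 15, 13) (-1, 317, 287, 86, 17, 14, 15) (2, 316, 286, 89, 15, 13, 14) (5, 314, 286, 87, 17, 15, 14) (8, 312, 286, 88, 16, 16, 14) (11, 311, 285, 89, 17, 17, 18) (14, 309, 285, 87, 18, 15, 15) (17, 308, 284, 89, 15, 15, 15) (20, 306, 284, 89, 15, 13, 13) (23, 305, 284, 87, 18, 16, 17) (26, 303, 283, 90, 14, 13, 13) (29, 302, 283, 87, 17, 18, 16) (32, 300, 283, 75, 17, 15, 15) (35, 298, 282, 160, 17, 18, 15) (38, 297, 282, 176, 17, 17, 15) (41, 295, 281, 130, 14, 15, 13) (44, 294, 281, 154, 16, 17, 16) (47, 292, 281, 149, 17, 16, 15) 
0.036
(-40, 338, 294, 14, 91, 88, 85) (-37, 336, 294, 28, 93, 90, 86) (-34, 335, 293, 5, 97, 92, 90) (-31, 333, 293, 21, 101, 98, 95) (-28, 331, 2
[... 1066 characters left out ...]
4) (-16, 325, 293, 106, 25, 23, 23) (-13, 323, 293, 81, 51, 48, 47) (-10, 322, 293, 79, 52, 49, 48) (-7, 320, 292, 105, 26, 24, 23) (-4, 319, 292, 76, 57, 53, 53) (-1, 317, 291, 116, 15, 14, 14) (2, 316, 291, 103, 28, 24, 26) (5, 314, 291, 60, 72, 68, 66) (8, 312, 290, 91, 40, 38, 36) (11, 311, 290, 36, 97, 92, 90) (14, 309, 290, 4, 131, 124, 122) (17, 308, 289, 91, 40, 38, 37) (20, 306, 289, 37, 97, 91, 89) (23, 305, 288, 120, 13, 14, 13) (26, 303, 288, 49, 85, 79, 79) (29, 302, 288, 76, 55, 52, 51) (32, 300, 287, 103, 29, 30, 28) (35, 299, 287, 52, 68, 64, 61) (38, 297, 286, 108, 15, 15, 14) (41, 295, 286, 57, 64, 60, 58) (44, 294, 286, 48, 40, 37, 37) (47, 292, 285, 87, 31, 28, 27) 
34.45
```

Call:
{"name": "jog_arm", "arguments": {
  "moves": [-0.001, 0, 0, 0, 0, 0, -1, -0.002, 0, 0, 0, 0, 0, -1, -0.003, 0, 0, 0, 0, 0, -1, -0.003, 0, 0, 0, 0, 0, -1, -0.003, 0, 0, 0, 0, 0, -1, -0.003, 0, 0, 0, 0, 0, -1, -0.003, 0, 0, 0, 0, 0, -1, -0.003, 0, 0, 0, 0, 0, -1]
}}

```text
time: 35.45
position: [0.5075, 0.0939, 0.03]
tool_rot: [0.367, 3.12, 0.0]
ft_force: [-2.3, 0.0, 1.3]
grip_width: 0.002
grip_force: 1.6
```

Call:
{"name": "jog_arm", "arguments": {
  "moves": [-0.001, 0, 0, 0, 0, 0, -1, -0.002, 0, 0, 0, 0, 0, -1, -0.003, 0, 0, 0, 0, 0, -1, -0.003, 0, 0, 0, 0, 0, -1, -0.003, 0, 0, 0, 0, 0, -1, -0.003, 0, 0, 0, 0, 0, -1, -0.003, 0, 0, 0, 0, 0, -1, -0.003, 0, 0, 0, 0, 0, -1]
}}

```text
time: 36.45
position: [0.5084, 0.0937, 0.03]
tool_rot: [0.367, 3.12, 0.0]
ft_force: [-1.7, -1.6, 0.6]
grip_width: 0.002
grip_force: 1.5
```

Call:
{"name": "jog_arm", "arguments": {
  "moves": [-0.001, 0, 0, 0, 0, 0, -1, -0.002, 0, 0, 0, 0, 0, -1, -0.003, 0, 0, 0, 0, 0, -1, -0.003, 0, 0, 0, 0, 0, -1, -0.003, 0, 0, 0, 0, 0, -1, -0.003, 0, 0, 0, 0, 0, -1, -0.003, 0, 0, 0, 0, 0, -1, -0.003, 0, 0, 0, 0, 0, -1]
}}

```text
time: 37.45
position: [0.5092, 0.0935, 0.03]
tool_rot: [0.367, 3.12, 0.0]
ft_force: [-1.7, -1.6, 1.6]
grip_width: 0.005
grip_force: 1.4
```

Call:
{"name": "jog_arm", "arguments": {
  "moves": [-0.001, 0, 0, 0, 0, 0, -1, -0.002, 0, 0, 0, 0, 0, -1, -0.003, 0, 0, 0, 0, 0, -1, -0.003, 0, 0, 0, 0, 0, -1, -0.003, 0, 0, 0, 0, 0, -1, -0.003, 0, 0, 0, 0, 0, -1, -0.003, 0, 0, 0, 0, 0, -1, -0.003, 0, 0, 0, 0, 0, -1]
}}

```text
time: 38.45
position: [0.5101, 0.0933, 0.03]
tool_rot: [0.367, 3.12, 0.0]
ft_force: [-2.0, -1.4, 1.3]
grip_width: 0.003
grip_force: 1.3
```

Call:
{"name": "jog_arm", "arguments": {
  "moves": [-0.001, 0, 0, 0, 0, 0, -1, -0.002, 0, 0, 0, 0, 0, -1, -0.003, 0, 0, 0, 0, 0, -1, -0.003, 0, 0, 0, 0, 0, -1, -0.003, 0, 0, 0, 0, 0, -1, -0.003, 0, 0, 0, 0, 0, -1, -0.003, 0, 0, 0, 0, 0, -1, -0.003, 0, 0, 0, 0, 0, -1]
}}

```text
time: 39.45
position: [0.5108, 0.0931, 0.03]
tool_rot: [-0.367, -3.12, -0.0]
ft_force: [-3.5, -1.8, 0.5]
grip_width: 0.009
grip_force: 1.9
```

Call:
{"name": "jog_arm", "arguments": {
  "moves": [-0.0005, 0, 0, 0, 0, 0, -1, -0.001, 0, 0, 0, 0, 0, -1, -0.001, 0, 0, 0, 0, 0, -1, -0.001, 0, 0, 0, 0, 0, -1, -0.001, 0, 0, 0, 0, 0, -1, -0.001, 0, 0, 0, 0, 0, -1, -0.001, 0, 0, 0, 0, 0, -1, -0.001, 0, 0, 0, 0, 0, -1]
}}

```text
time: 40.45
position: [0.511, 0.093, 0.0299]
tool_rot: [-0.367, -3.12, -0.0]
ft_force: [-4.5, -1.9, 3.1]
grip_width: 0.01
grip_force: 2.7
```

```bash
python3 st.py
```

```text
t 40.65 stand xy mm -7.663094364766296 2.2953445474464456 z 29.95042727837612 F -4.283979816155152 -2.0554866501870426 3.2729405031503664 [0.317 0.625 0.474] T [-0.25   1.092 -0.029] 0.005209936943771627 2.7332604812318095
```

Call:
{"name": "jog_arm", "arguments": {
  "moves": [-0.0005, 0, 0, 0, 0, 0, -1, -0.001, 0, 0, 0, 0, 0, -1, -0.001, 0, 0, 0, 0, 0, -1, -0.001, 0, 0, 0, 0, 0, -1, -0.001, 0, 0, 0, 0, 0, -1, -0.001, 0, 0, 0, 0, 0, -1, -0.001, 0, 0, 0, 0, 0, -1, -0.001, 0, 0, 0, 0, 0, -1]
}}

```text
time: 41.65
position: [0.5111, 0.093, 0.03]
tool_rot: [-0.367, -3.119, -0.0]
ft_force: [-5.4, -1.2, 3.5]
grip_width: 0.003
grip_force: 3.1
```

```bash
python3 st.py
```

```text
t 41.85 stand xy mm -7.609129913792295 2.3047101829218044 z 29.9282868020714 F -5.605876586572057 -2.3641604889274386 3.964046820441818 [0.299 0.347 0.403] T [-0.212  1.242 -0.064] 0.00697386366296906 3.1244930342654698
```

Call:
{"name": "jog_arm", "arguments": {
  "moves": [-0.0005, 0, 0, 0, 0, 0, -1, -0.001, 0, 0, 0, 0, 0, -1, -0.0015, 0, 0, 0, 0, 0, -1, -0.002, 0, 0, 0, 0, 0, -1, -0.0025, 0, 0, 0, 0, 0, -1, -0.0025, 0, 0, 0, 0, 0, -1, -0.0025, 0, 0, 0, 0, 0, -1, -0.0025, 0, 0, 0, 0, 0, -1]
}}

```text
time: 42.85
position: [0.5112, 0.093, 0.0299]
tool_rot: [-0.367, -3.118, -0.0]
ft_force: [-7.2, -0.5, 5.5]
grip_width: 0.008
grip_force: 4.0
```

```bash
python3 st.py
```

```text
t 43.05 stand xy mm -7.516325625991813 2.3196468359072795 z 29.930187180426707 F -6.911788822063334 -2.667270980608271 5.42155387600544 [0.12  0.622 0.394] T [-0.207  1.608 -0.051] 0.0037444762165308805 4.009184114765958
```

Call:
{"name": "jog_arm", "arguments": {
  "moves": [0.004, 0, 0, 0, 0, 0, -1, 0.01, 0, 0, 0, 0, 0, -1, 0.01, 0, 0, 0, 0, 0, -1, 0.01, 0, 0, 0, 0, 0, -1, 0.007, 0, 0, 0, 0, 0, -1, 0.004, 0, 0, 0, 0, 0, -1, 0.002, 0, 0, 0, 0, 0, -1, 0.002, 0, 0, 0, 0, 0, -1]
}}

```text
time: 44.05
position: [0.5107, 0.0931, 0.0299]
tool_rot: [-0.367, -3.118, -0.0]
ft_force: [-4.8, 0.6, 2.8]
grip_width: 0.006
grip_force: 2.7
```

```bash
python3 st.py
```

```text
t 44.25 stand xy mm -8.00552968254818 2.370699537613567 z 29.931817325298205 F -5.429871636546165 -1.7508046399544348 3.273463206567894 [0.461 0.244 0.098] T [-0.072  1.103 -0.028] 0.0027318716887820417 2.6849523926466645
```

Call:
{"name": "jog_arm", "arguments": {
  "moves": [-0.0005, 0, 0, 0, 0, 0, -1, -0.001, 0, 0, 0, 0, 0, -1, -0.0015, 0, 0, 0, 0, 0, -1, -0.002, 0, 0, 0, 0, 0, -1, -0.0025, 0, 0, 0, 0, 0, -1, -0.0025, 0, 0, 0, 0, 0, -1, -0.0025, 0, 0, 0, 0, 0, -1, -0.0025, 0, 0, 0, 0, 0, -1]
}}

```text
time: 45.25
position: [0.511, 0.0931, 0.0299]
tool_rot: [-0.366, -3.117, -0.0]
ft_force: [-6.7, 0.9, 6.2]
grip_width: 0.003
grip_force: 3.4
```

```bash
python3 st.py
```

```text
t 45.45 stand xy mm -7.83756308528424 2.3707280532268102 z 29.91223802719658 F -6.815264750572225 -1.7879793400009927 4.489774739167452 [0.2   0.411 0.207] T [-0.029  1.451 -0.041] 0.004380843425961264 3.4394200341193937
```

Call:
{"name": "jog_arm", "arguments": {
  "moves": [-0.0005, 0, 0, 0, 0, 0, -1, -0.001, 0, 0, 0, 0, 0, -1, -0.0015, 0, 0, 0, 0, 0, -1, -0.002, 0, 0, 0, 0, 0, -1, -0.002, 0, 0, 0, 0, 0, -1, -0.002, 0, 0, 0, 0, 0, -1, -0.002, 0, 0, 0, 0, 0, -1, -0.002, 0, 0, 0, 0, 0, -1]
}}

```text
time: 46.45
position: [0.5111, 0.0931, 0.0299]
tool_rot: [-0.366, -3.116, -0.0]
ft_force: [-7.2, 0.8, 5.7]
grip_width: 0.006
grip_force: 4.0
```

```bash
python3 st.py
```

```text
t 46.65 stand xy mm -7.666922184437163 2.400211788213107 z 29.885642455726966 F -7.869456188097278 -1.8812286178192086 5.644412646172555 [0.546 0.263 0.309] T [ 0.015  1.679 -0.08 ] 0.003920636947566721 4.014149087778954
```

Call:
{"name": "jog_arm", "arguments": {
  "moves": [0.003, 0, 0, 0, 0, 0, -1, 0.006, 0, 0, 0, 0, 0, -1, 0.02, 0, 0, 0, 0, 0, -1, 0.06, 0, 0, 0, 0, 0, -1, 0.07, 0, -0.1, 0, 0, 0, -1, 0.07, 0, -0.25, 0, 0, 0, -1, 0.07, 0, -0.4, 0, 0, 0, -1, 0.07, 0, -0.5, 0, 0, 0, -1]
}}

```text
time: 47.65
position: [0.4934, 0.098, 0.1825]
tool_rot: [0.366, 3.116, 0.004]
ft_force: [0.2, 1.4, -0.4]
grip_width: 0.004
grip_force: 0.0
```

```bash
python3 - <<'E'
from h import *
import pickle
np.set_printoptions(precision=4,suppress=True)
s=ctrl.get_state();print(s["time"],s["position"],s["ft_force"])
w=cam("wrist");save(w,"pics/w7.png");sd=cam("side");save(sd,"pics/s7.png")
for k in ("w","sd"): pickle.dump(eval(k),open(k+"7.pkl","wb"))
a=np.radians(-13.3);ux=np.array([np.cos(a),np.sin(a)]);uy=np.array([-ux[1],ux[0]])
# knob template from side0, match in s7
A=cv2.imread("pics/side0.png");B=sd["pixels"][:,:,::-1].copy()
for n,(x,y,W,H),z in [("knob",(347,224,15,14),.0),("weight",(342,224,24,34),0)]:
  t=A[y:y+H,x:x+W];r=cv2.matchTemplate(B[230:310,270:350],t,cv2.TM_CCOEFF_NORMED);_,m,_,l=cv2.minMaxLoc(r);du,dv=l[0]+270-x,l[1]+230-y
  # knob top centre in side0 ~ (354.2,227.2)
  p=atz(sd,354.2+du,227.2+dv,.076)[:2]-[.518,.089];print(n,round(m,3),du,dv,"stand xy mm",p@ux*1e3,p@uy*1e3)
p=atz(sd,354.2,227.2,.064)[:2];print("ref knob",p)
for xx in (9,12,15,18,21): print(xx,proj(sd,[*(np.array([.518,.089])+ux*xx/1e3),.076]),proj(w,[*(np.array([.518,.089])+ux*xx/1e3),.076]))
E
```

```text
47.65 [0.4934 0.098  0.1825] [ 0.2123  1.3508 -0.4163]
knob 0.871 -42 45 stand xy mm 8.012761400061763 1.4516998337887765
weight 0.617 -41 46 stand xy mm 5.500775227535306 3.305578313093514
ref knob [ 0.4579 -0.064 ]
9 (np.float64(311.943883856584), np.float64(271.54450522633636)) (np.float64(315.3446026455688), np.float64(266.9355296314676))
12 (np.float64(310.34066191577796), np.float64(271.16345392760417)) (np.float64(315.3642642609447), np.float64(270.22383357063336))
15 (np.float64(308.74003499628697), np.float64(270.78301940950416)) (np.float64(315.3839749766922), np.float64(273.48806503454756))
18 (np.float64(307.1419968026414), np.float64(270.4032001757391)) (np.float64(315.4037292290338), np.float64(276.72798932222963))
21 (np.float64(305.5465410597188), np.float64(270.02399473484746)) (np.float64(315.42352154975305), np.float64(279.9433899908125))
```

```bash
python3 -c "
from bench import ctrl
print(ctrl.close_job())"
```

```text
the job is handed in; nothing more can be done
None
```

I pushed the check weight along the fence and past the plunger until it met the stop screw, seated it with about 8 N, and let go at about 47.6 s; the robot is clear and the job is handed in. The side camera shows the weight still upright at about the spot where I'd expect it against the stop. I had no clear view of the three contacts, so that it is fully home rests on the force felt and that rough position.

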